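# Put the gear-change tower into third

### The arm

A 7-joint arm with a two-finger parallel gripper is mounted at the origin on the work surface. World frame = base frame: x ahead of the robot, y to its left, z up, the work surface at z = 0. Lengths are in m, angles in rad, forces in N, time in s.
With the tool pointing down it reaches from about 0.425 to 0.825 m from the base axis. Payload 3.6 kg.
Tool frame: the origin (TCP) lies where the fingers leave the gripper's body, on its centre line; the fingertips stand 73 mm ahead of it and the grasp point (between the pads) lies 54 mm ahead of it; x points along the fingers, y is the direction in which the jaws open and shut, and the axes are right-handed (so a half turn about x gives the same grasp; the last joint's range is limited). The gripper opens to 85 mm and grips with 20 to 120 N. Pads are 22 mm wide; open, the fingers measure 114 mm over their backs; the gripper's body (76 mm by 85 mm) begins 54 mm behind the grasp point. The pads swing forward as they close: fully open they stand 13 mm farther back than shut.
Start: joints at [1.22, 0.615, -0.013, 1.423, 0.008, 1.103, -0.04], TCP at [0.207, -0.616, 0.304] pointing down, gripper open.
Joint ranges: [-3.12, 3.12], [-0.3, 2.06], [-1.34, 1.32], [0.26, 2.42], [-1.36, 4.5], [0.01, 1.98], [-2.84, 2.84]. Speed limits (rad/s): [2.79, 2.79, 3.14, 3.14, 3.14, 3.14, 3.14].

### API

Orientations are given as a unit quaternion [x, y, z, w].
In Python, from station import arm, snapshot, camera_info, ticket gives the robot as it stands. Calls block until the motion is done:
- arm.movep(position, orientation): joint-space move of the TCP to a pose.
- arm.line_to(position, velocity=0.15, ori=None): straight line of the TCP; ori=None keeps the orientation; velocity is the mean speed in m/s.
- arm.move_j(angles): joint-space move.
- arm.move_gripper(opening, effort=None): opening from 0.0 (shut) to 1.0 (fully open); effort is the grip in N (None keeps the last); returns when the fingers have stopped.
- arm.pause(seconds).
- arm.ik(position, orientation): joint angles nearest the present ones, or None.
- snapshot(name): name is "scene" or "top" or "wrist"; returns the picture (480x640x3 uint8, blue, green, red); there is no depth.
- camera_info(name): a dict with "fx", "fy", "cx", "cy" (pixels), "dist_coeffs" ([k1, k2, p1, p2, k3] as OpenCV has them; the pictures are not rectified), "R" (3x3) and "t" (3): a world point X has camera coordinates R X + t; the wrist camera has in their place "T_tool_cam" (4x4, takes a point from camera to tool coordinates, whose origin is the TCP and whose axes are the tool frame's). Camera axes: x right, y down, z forward; pixel columns grow to the right and rows downward; lengths in m; the calibration is good to about 2 mm. A picture is of the moment at which its call begins: read the wrist's pose just before it. camera_info takes no time and is no camera call.
A pose or a line that the arm cannot do raises arm.MotionError and nothing moves.
- ticket.finish_job(): hands the job in, once; it reports no verdict.
Readings, each from a call of its own:
- arm.read_time(): time.
- arm.read_joint_positions(): joint angles.
- arm.read_dq(): joint speeds.
- arm.read_effort(): joint torques, N m.
- arm.read_tool_pos(): TCP position.
- arm.read_eef_rot(): TCP orientation.
- arm.read_ft_force(): force on the tool from outside, world axes, zero at the start.
- arm.read_wrist_torque(): the same for the moment, N m.
- arm.read_opening(): opening from 0.0 (shut) to 1.0 (fully open).
Only numpy, scipy, OpenCV 4.12 (cv2) and the standard library are available. Lean on these libraries where they do the work, as an engineer would, in place of code of your own. Each camera call takes 0.05 s, during which the arm holds its last target.

### The job

A gear-change tower stands bolted to the workshop bench, its lever somewhere in the left-hand lane of the H-shaped gate. Push the lever with the fingers into third: bring it to the crossbar, push it across to the right-hand lane, then forward (away from the robot) until it is fully home in the front right-hand slot, and leave it there. Do not pull the lever up, do not let it slip into the rear right-hand slot, and leave the other things on the bench where they are.

Things in the scene. Friction and masses are not known exactly. Their poses are not given: they have to be found in the camera images.
- tower: Gear-change tower, fixed: grey base flange 180 x 170 mm, 12 mm thick, grey housing under a bare aluminium gate plate 120 (x) x 110 (y) mm whose top is 120 mm above the bench. Origin at the centre of the underside, on the bench; x is forward (away from the robot, turned by up to 30 degrees either way), y left, z up.
- gate (a point): Centre of the H-shaped gate, on top of the plate; axes as the tower's. Two lanes along x, centre lines at y = +17.5 and -17.5 mm, 16 mm wide, reaching to x = +30 and -30 mm; joined by a crossbar along y, 20 mm wide (x from -10 to +10 mm). The plate is 8 mm thick and its walls guide the rod.
- third (a point): Where the rod passes the plate's top when fully home in the third slot (front right-hand): gate frame x = +24, y = -17.5, z = 0 mm. The rear right-hand slot is at x < 0, y < 0.
- pivot (a point): Pivot of the lever, inside the tower on its z axis, 20 mm above the bench. The lever is a round steel rod 11 mm thick that rises from here through the gate and carries a black knob. No spring centres it: it stays where it is left. Moving it takes 1.5 to 3 N at the knob.
- knob (a point): Centre of the lever's knob, 195 mm from the pivot along the rod (215 mm above the bench when upright). Black plastic pear, 38 mm in diameter at the middle, 18 mm at its ends, 55 mm long: from 30 mm below to 25 mm above this point, bare rod below. Its z axis is the lever's axis, pointing up.
- across (a joint): Sideways tilt of the lever, rad: + to the right (tower -y), 0 upright; about +0.18 in the right-hand lane, -0.18 in the left-hand lane (rod free from 0.163 to 0.197). The knob is at tower y = -195 mm x sin(across) x cos(fore).
- fore (a joint): Forward tilt of the lever, rad: + forward (tower +x), 0 in the crossbar (within 0.045 the rod can pass across), about +0.24 fully home in a front slot, -0.24 in a rear slot. The knob is at tower x = 195 mm x sin(fore).
- lift (a joint): Spring-loaded lift of the lever along its own axis, m: 0 at rest, up to 0.015 when pulled up (about 10 N before it starts to move). It is not needed for this job and must stay down.
- carburettor: Bystander, loose: bare-metal carburettor about 105 x 70 x 110 mm, about 0.2 m left of the tower. Origin under its centre.
- spanner: Bystander, loose: steel spanner 170 mm long lying flat, about 0.2 m right of the tower. Origin at its underside.
- jar: Bystander, loose: glass jar 64 mm in diameter, 90 mm tall with a steel cap, beyond the tower. Origin under its centre.
- tin: Bystander, loose: white plastic bowl 90 mm across, 45 mm tall, beyond the tower. Origin under its centre.

How it is judged:
By the outcome, as a careful person would: the job done as asked, in the order asked, and still so for the second after the job is handed in, with the robot touching nothing.
It also fails if it takes over 72 s, if anything falls off the work surface, if the arm or the gripper's body presses on something with over 40 N, if the wrist force passes 120 N, or if a joint passes its speed limit or range.

## Working session

There is one attempt and no reset: what is moved stays moved. The work goes in short steps, each a Python script; the robot and the scene stay as the last script left them, time stands still between calls to the robot, and variables do not carry over. Pictures are saved under pics/ and viewed, and the job is handed in when it is done.

```bash
mkdir -p pics; ls; python3 - <<'E'
from station import arm, snapshot, camera_info
import cv2
for n in ("scene","top","wrist"):
    cv2.imwrite(f"pics/a_{n}.png",snapshot(n)); print(n,camera_info(n))
print(arm.read_time(),arm.read_tool_pos(),arm.read_eef_rot(),arm.read_ft_force())
E
```

```text
pics
scene {'fx': 544.927625382043, 'fy': 544.927625382043, 'cx': 320.2017973470527, 'cy': 235.58549230078037, 'dist_coeffs': array([-0.15502663,  0.        ,  0.        ,  0.        ,  0.        ]), 'R': array([[ 0.4427101 ,  0.89656609, -0.01330463],
       [ 0.6520911 , -0.33210582, -0.68152983],
       [-0.61545508,  0.29304431, -0.73166937]]), 't': array([-0.31920341, -0.28299916,  1.47634102])}
top {'fx': 504.7917510734856, 'fy': 504.7917510734856, 'cx': 316.81876378006467, 'cy': 242.88492800776376, 'dist_coeffs': array([-0.1171489,  0.       ,  0.       ,  0.       ,  0.       ]), 'R': array([[-0.02623052, -0.99906618,  0.03433255],
       [-0.99870925,  0.02469591, -0.044384  ],
       [ 0.04349468, -0.03545245, -0.99842443]]), 't': array([0.05302537, 0.59871921, 1.08783076])}
wrist {'fx': 344.5206215173117, 'fy': 344.5206215173117, 'cx': 317.94867123128677, 'cy': 233.8131355824055, 'dist_coeffs': array([-0.05096309,  0.        ,  0.        ,  0.        ,  0.        ]), 'T_tool_cam': array([[ 5.68065196e-04, -2.78896299e-01,  9.60321057e-01,
        -6.93641053e-02],
       [ 9.99999293e-01, -8.44820462e-04, -8.36888964e-04,
        -2.89972301e-04],
       [ 1.04470411e-03,  9.60320853e-01,  2.78895622e-01,
        -7.04613388e-02],
       [ 0.00000000e+00,  0.00000000e+00,  0.00000000e+00,
         1.00000000e+00]])}
0.15 [ 0.20731363 -0.61559025  0.30300583] [-0.69768063 -0.11505941  0.69791145 -0.11367798] [-0.60985238  0.66926241 -0.6412586 ]
```

View pics/a_scene.png

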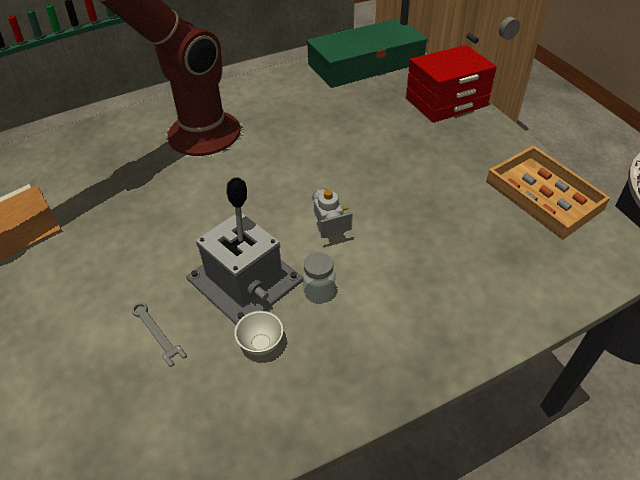

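View pics/a_top.png

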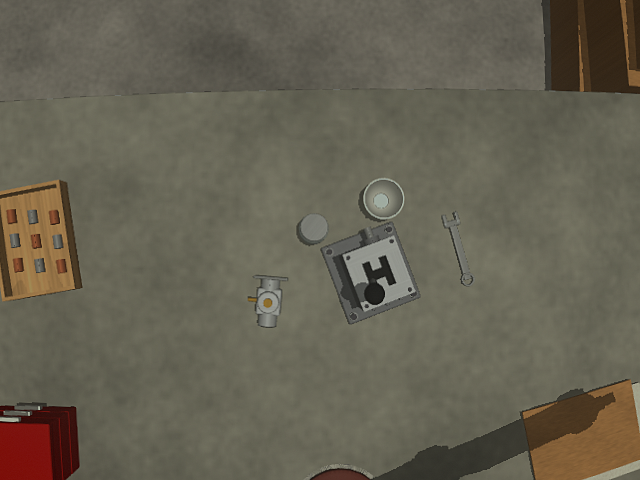

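The scene view shows the tower with its plate near (238,244), the knob near (237,192), the jar at (320,278) and the bowl at (260,335). The top view shows the plate centre near (378,272) and the knob at (374,293), so the lever appears to be rear-left. I'll enlarge both.

```bash
python3 - <<'E'
import cv2
a=cv2.imread("pics/a_scene.png")[165:335,170:350]; b=cv2.imread("pics/a_top.png")[215:330,310:430]
cv2.imwrite("pics/b_s.png",cv2.resize(a,None,fx=3.5,fy=3.5,interpolation=cv2.INTER_CUBIC));cv2.imwrite("pics/b_t.png",cv2.resize(b,None,fx=5,fy=5,interpolation=cv2.INTER_CUBIC))
E
```

```text
(no output)
```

View pics/b_s.png

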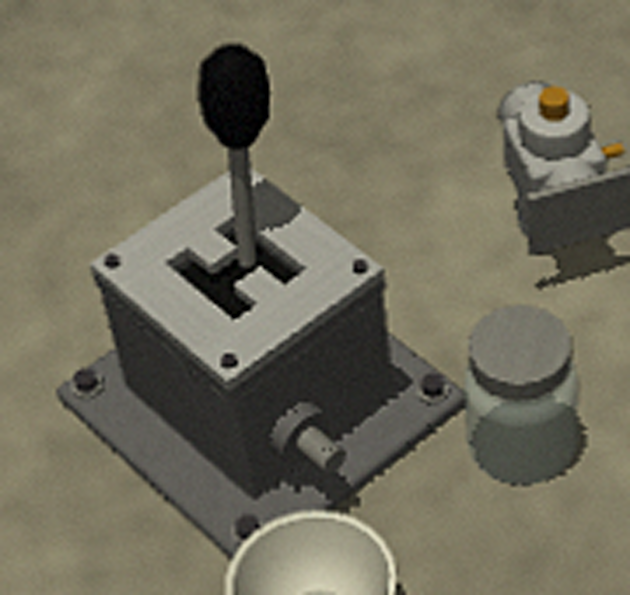

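View pics/b_t.png

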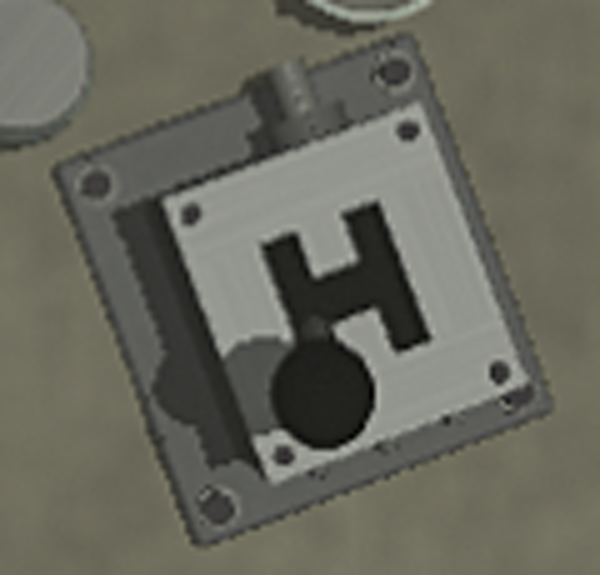

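```bash
cat > h.py <<'E'
import numpy as np, cv2
from station import arm, snapshot, camera_info
from scipy.spatial.transform import Rotation as Rn
def ray(n,px,T=None):
    c=camera_info(n); K=np.array([[c["fx"],0,c["cx"]],[0,c["fy"],c["cy"]],[0,0,1]])
    u=cv2.undistortPoints(np.array([[px]],float),K,c["dist_coeffs"])[0,0]
    d=np.array([u[0],u[1],1])
    if n=="wrist": A=T@c["T_tool_cam"]; o=A[:3,3]; d=A[:3,:3]@d
    else: R=np.array(c["R"]); o=-R.T@np.array(c["t"]); d=R.T@d
    return o,d/np.linalg.norm(d)
def tri(r1,r2):
    (o1,d1),(o2,d2)=r1,r2
    s=np.linalg.lstsq(np.c_[d1,-d2],o2-o1,rcond=None)[0]
    a,b=o1+s[0]*d1,o2+s[1]*d2
    return (a+b)/2,np.linalg.norm(a-b)
def plane(r,z): o,d=r; return o+d*(z-o[2])/d[2]
def project(n,P):
    c=camera_info(n); K=np.array([[c["fx"],0,c["cx"]],[0,c["fy"],c["cy"]],[0,0,1]])
    return cv2.projectPoints(np.array(P,float).reshape(-1,3),cv2.Rodrigues(np.array(c["R"]))[0],np.array(c["t"]),K,c["dist_coeffs"])[0][:,0]
def knobmask(img,x0,y0,x1,y1):
    m=np.zeros(img.shape[:2],np.uint8); m[y0:y1,x0:x1]=(img[y0:y1,x0:x1].max(2)<28)*255
    m=cv2.morphologyEx(m,cv2.MORPH_OPEN,np.ones((5,5)))
    n,l,s,c=cv2.connectedComponentsWithStats(m); k=1+np.argmax(s[1:,4]); return s[k],c[k]
E
python3 - <<'E'
from h import *
t=lambda u,v:(310+(u+.5)/5-.5,215+(v+.5)/5-.5)
s=lambda u,v:(170+(u+.5)/3.5-.5,165+(v+.5)/3.5-.5)
T={'FL':t(190,214),'FR':t(408,130),'RL':t(283,456),'RR':t(500,373)}
S={'FL':s(360,266),'FR':s(229,360),'RR':s(112,261)}
for k in S: print(k,*tri(ray("top",T[k]),ray("scene",S[k])))
P={k:plane(ray("top",T[k]),.12) for k in T}
for k in P: print(k,P[k])
print("side",np.linalg.norm(P['FL']-P['FR']),np.linalg.norm(P['RL']-P['RR']),np.linalg.norm(P['FL']-P['RL']),np.linalg.norm(P['FR']-P['RR']))
c=sum(P.values())/4; f=P['FL']+P['FR']-P['RL']-P['RR']; print("centre",c,"yaw",np.degrees(np.arctan2(f[1],f[0])))
Ps={k:plane(ray("scene",S[k]),.12) for k in S}; print("scene centre",(Ps['FL']+Ps['RR'])/2)
a=cv2.imread("pics/a_top.png");b=cv2.imread("pics/a_scene.png")
ka=knobmask(a,355,275,390,310);kb=knobmask(b,220,170,255,215);print(ka,kb)
K,e=tri(ray("top",ka[1]),ray("scene",kb[1]));print("knob",K,e)
piv=np.array([c[0],c[1],.02]);y=np.arctan2(f[1],f[0]);R=Rn.from_euler('z',y).as_matrix();print("knob in tower",R.T@(K-piv),np.linalg.norm(K-piv))
E
```

```text
FL [ 0.56436526 -0.01997123  0.12034565] 0.003704442169213406
FR [ 0.59538225 -0.10739843  0.1212543 ] 0.0034971610055489354
RR [ 0.49837563 -0.14111744  0.11998939] 0.002718810329118246
FL [ 0.56509514 -0.01829315  0.12      ]
FR [ 0.59607295 -0.10597805  0.12      ]
RL [ 0.4689158  -0.05236425  0.12      ]
RR [ 0.49886406 -0.13981042  0.12      ]
side 0.09299605219535328 0.0924323064903439 0.10203580455618416 0.10292811903828537
centre [ 0.53223699 -0.07911147  0.12      ] yaw 19.347458869126438
scene centre [ 0.53041345 -0.08192265  0.12      ]Traceback (most recent call last):
  File "<stdin>", line 13, in <module>
  File "h.py", line 23, in knobmask
    n,l,s,c=cv2.connectedComponentsWithStats(m); k=1+np.argmax(s[1:,4]); return s[k],c[k]
                                                     ~~~~~~~~~^^^^^^^^^
    return _wrapfunc(a, 'argmax', axis=axis, out=out, **kwds)
    return bound(*args, **kwds)
ValueError: attempt to get argmax of an empty sequence
```

```bash
sed -i 's/<28)/<thr)/; s/x0,y0,x1,y1)/x0,y0,x1,y1,thr=28)/' h.py
python3 - <<'E'
from h import *
a=cv2.imread("pics/a_top.png");b=cv2.imread("pics/a_scene.png")
print(a[293,374],b[192,237])
ka=knobmask(a,355,275,390,310,42);kb=knobmask(b,220,170,255,215,42);print(ka,kb)
K,e=tri(ray("top",ka[1]),ray("scene",kb[1]));print("knob",K,e)
piv=np.array([.5314,-.0803,.02]);R=Rn.from_euler('z',19.35,degrees=True).as_matrix();k=R.T@(K-piv);print("knob in tower",k,np.linalg.norm(k))
fore=np.arcsin(k[0]/.195);print("fore",fore,"across",-np.arcsin(k[1]/.195/np.cos(fore)))
E
```

```text
[31 34 34] [ 9  9 11]
(array([365, 283,  20,  21, 338], dtype=int32), array([374.21893491, 293.19822485])) (array([227, 178,  20,  30, 469], dtype=int32), array([236.57569296, 191.97014925]))
knob [ 0.49784966 -0.05742251  0.20714855] 0.0027390944389613053
knob in tower [-0.02407498  0.03270169  0.18714855] 0.1915034847699935
fore -0.12377723507309325 across -0.16980877198910224
```

```bash
cat >> h.py <<'E'
O=np.array([.5314,-.0803,0.]); YAW=np.radians(19.35); RT=Rn.from_euler('z',YAW).as_matrix()
def W(x,y,z): return O+RT@np.array([x,y,z])
def Tw(p): return RT.T@(np.array(p)-O)
def quat(zdir): # tool x down, tool z along tower-frame dir
    z=RT@np.array(zdir,float); x=np.array([0,0,-1.]); y=np.cross(z,x)
    return Rn.from_matrix(np.c_[x,y,z]).as_quat()
def best(zdir,p):
    q0=np.array(arm.read_joint_positions()); r=[]
    for s in (1,-1):
        q=quat(s*np.array(zdir,float)); j=arm.ik(list(p),list(q))
        if j is not None: r.append((np.abs(np.array(j)-q0).max(),list(q),np.array(j)))
    r.sort(key=lambda a:a[0]); return r[0]
def force(): return RT.T@np.array(arm.read_ft_force())
def push(p0,p1,z,lim,f0,step=.004,v=.04):
    p0,p1=np.array(p0),np.array(p1); d=p1-p0; L=np.linalg.norm(d); d/=L
    s=0; log=[]
    while s<L-1e-6:
        s=min(L,s+step); p=p0+d*s; arm.line_to(list(W(p[0],p[1],z)),velocity=v)
        f=(force()-f0); log.append((round(s*1000),*np.round(f,1)))
        if f[:2]@d<-lim: print("LIMIT"); break
    print(*log,sep="\n"); print("tool tower",Tw(arm.read_tool_pos()),"t",arm.read_time()); return s
def look(tag):
    a=snapshot("top");b=snapshot("scene"); cv2.imwrite(f"pics/{tag}_t.png",a);cv2.imwrite(f"pics/{tag}_s.png",b)
    both=np.hstack([cv2.resize(a[205:335,300:440],(400,371)),cv2.resize(b[150:350,160:360],(371,371))]);cv2.imwrite(f"pics/{tag}.png",both)
E
python3 - <<'E'
from h import *
p=np.array(arm.read_tool_pos()); 
arm.move_gripper(0.0,20); print(arm.read_opening())
arm.line_to([p[0],p[1],.39],velocity=.2)
P=W(-.085,.034,.36); m=best([1,0,0],P); print(m)
arm.movep(list(P),m[1])
print(Tw(arm.read_tool_pos()),arm.read_time(),force())
look("c")
E
```

```text
0.0008966033117815484
(np.float64(1.1777788764179844), [np.float64(0.697049525505217), np.float64(0.1188358489385741), np.float64(-0.697049525505217), np.float64(0.1188358489385741)], array([ 0.37292281,  0.25168895, -0.31721878,  1.88257251,  0.09122045,
        1.02125935, -1.21574526]))
[-0.08521722  0.03290573  0.35995141] 3.6083 [ 0.25596572  0.10471778 -0.60231174]
```

View pics/c.png

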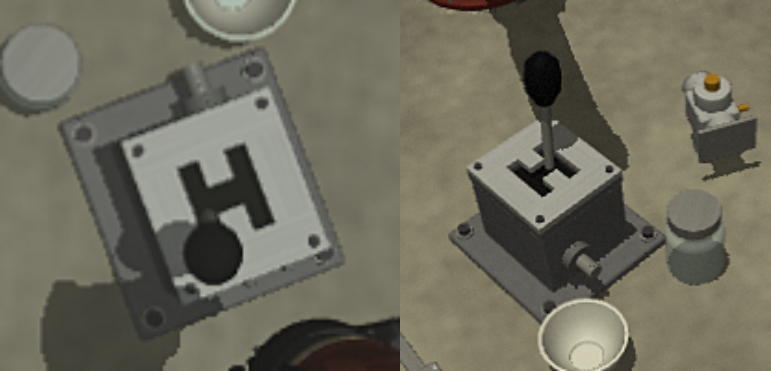

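The lever hasn't moved. It isn't clear in this crop where the gripper is, so I'll check the full frames.

```bash
python3 - <<'E'
from h import *
a=cv2.imread("pics/c_t.png");b=cv2.imread("pics/c_s.png")
cv2.imwrite("pics/c2.png",np.hstack([a,b])[:, :][::1])
cv2.imwrite("pics/c2.png",cv2.resize(np.hstack([a,b]),(800,300)))
t=arm.read_tool_pos();print(t,project("top",t),project("scene",t),Rn.from_quat(arm.read_eef_rot()).as_matrix().round(3))
E
```

```text
[ 0.44007595 -0.07733281  0.35994459] [[404.3351307  337.22725456]] [[204.41332232 109.78753444]] [[ 0.     0.33  -0.944]
 [-0.    -0.944 -0.33 ]
 [-1.     0.     0.   ]]
```

View pics/c2.png

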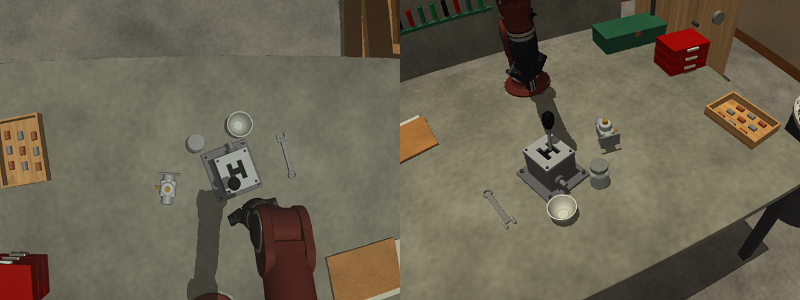

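The gripper is at its computed place behind the knob, about (404,337) in the top view, so the offset in the crop was only parallax. Now I'll lower and make the first push, forward to the crossbar.

```bash
python3 - <<'E'
from h import *
z=.272
arm.line_to(list(W(-.085,.034,z)),velocity=.15)
f0=force()
arm.line_to(list(W(-.065,.034,z)),velocity=.08)
push([-.065,.034],[-.031,.034],z,9,f0)
look("d")
E
```

```text
(4, np.float64(-1.5), np.float64(-0.2), np.float64(0.7))
(8, np.float64(-1.5), np.float64(0.1), np.float64(-0.6))
(12, np.float64(-1.0), np.float64(-0.1), np.float64(-0.0))
(16, np.float64(-2.6), np.float64(0.4), np.float64(0.5))
(20, np.float64(-2.8), np.float64(0.6), np.float64(1.0))
(24, np.float64(-3.2), np.float64(-0.4), np.float64(0.8))
(28, np.float64(-2.5), np.float64(0.0), np.float64(0.6))
(32, np.float64(-2.3), np.float64(0.3), np.float64(0.7))
(34, np.float64(-2.6), np.float64(0.1), np.float64(1.2))
tool tower [-0.03090909  0.03401731  0.27200816] t 7.0917
```

View pics/d.png

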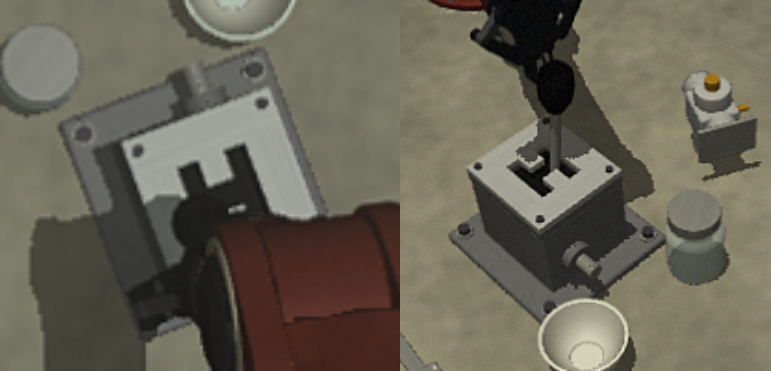

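The push felt 2.5–3 N with contact where I predicted it. The knob has moved forward to about (205,215) in the left panel. I'll back off, move round to the left side, and measure the knob before pushing across.

```bash
python3 - <<'E'
from h import *
arm.line_to(list(W(-.075,.034,.272)),velocity=.12)
arm.line_to(list(W(-.085,.034,.36)),velocity=.2)
P=W(-.03,.12,.36); m=best([0,1,0],P); print(m[0],m[2].round(2))
arm.movep(list(P),m[1])
print(Tw(arm.read_tool_pos()),arm.read_time())
look("e")
E
```

```text
1.2003798888517883 [ 0.41  0.32 -0.67  1.84  0.23  1.06 -0.02]
[-0.0303523   0.11963521  0.35908747] 9.4083
```

View pics/e.png

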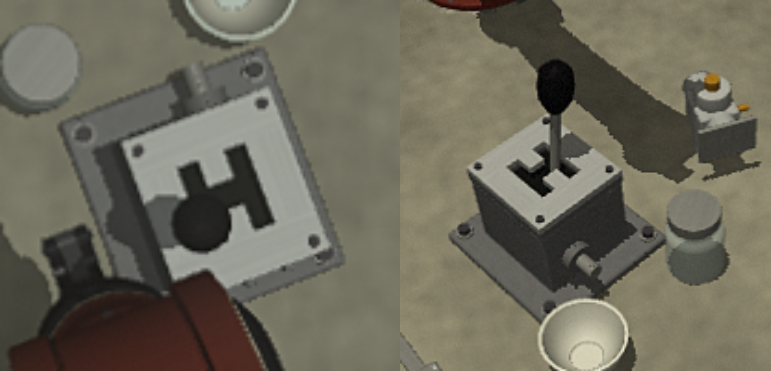

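```bash
cat >> h.py <<'E'
def knob(tag,bt,bs):
    a=cv2.imread(f"pics/{tag}_t.png");b=cv2.imread(f"pics/{tag}_s.png")
    ka=knobmask(a,*bt,42);kb=knobmask(b,*bs,42);print(ka,kb)
    K,e=tri(ray("top",ka[1]),ray("scene",kb[1]));k=Tw(K)-[0,0,.02]
    fore=np.arcsin(k[0]/.195);print("K tower",k,np.linalg.norm(k),"gap",e,"fore",fore,"across",-np.arcsin(k[1]/.195/np.cos(fore)))
E
python3 - <<'E'
from h import *
knob("e",(358,270,384,295),(230,178,258,214))
b=cv2.imread("pics/e_s.png")[170:270,190:290];cv2.imwrite("pics/e3.png",cv2.resize(b,None,fx=6,fy=6,interpolation=cv2.INTER_CUBIC))
E
```

```text
(array([361, 270,  23,  23, 406], dtype=int32), array([371.53694581, 280.45320197])) (array([234, 182,  20,  30, 484], dtype=int32), array([243.49793388, 195.8677686 ]))
K tower [-0.00021837  0.03012361  0.19429527] 0.1966167158258904 gap 0.002186544503696662 fore -0.0011198662477947363 across -0.155101284250505
```

View pics/e3.png

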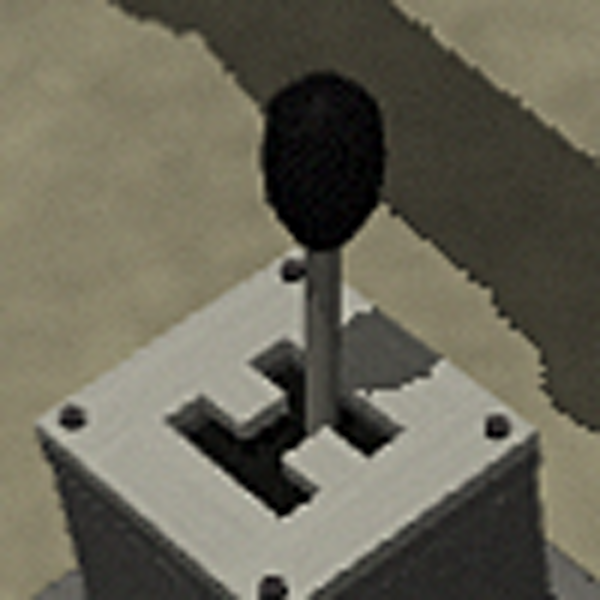

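Fore is about 0, and in the scene crop the rod at (320,420) is level with the crossbar. Next, the push across to the right.

```bash
python3 - <<'E'
from h import *
z=.275
arm.line_to(list(W(0,.10,.36)),velocity=.15)
arm.line_to(list(W(0,.10,z)),velocity=.15)
f0=force()
arm.line_to(list(W(0,.072,z)),velocity=.1)
push([0,.072],[0,-.004],z,6.5,f0,v=.05)
look("f")
E
```

```text
(4, np.float64(-0.5), np.float64(0.1), np.float64(-0.2))
(8, np.float64(0.2), np.float64(0.3), np.float64(0.2))
(12, np.float64(-0.4), np.float64(1.1), np.float64(0.4))
(16, np.float64(0.6), np.float64(2.5), np.float64(0.4))
(20, np.float64(-1.2), np.float64(1.9), np.float64(-0.2))
(24, np.float64(0.4), np.float64(1.9), np.float64(-1.1))
(28, np.float64(-0.3), np.float64(1.6), np.float64(-0.1))
(32, np.float64(-0.5), np.float64(1.2), np.float64(-0.1))
(36, np.float64(0.2), np.float64(2.2), np.float64(-0.8))
(40, np.float64(0.3), np.float64(2.2), np.float64(-0.5))
(44, np.float64(0.2), np.float64(1.9), np.float64(0.3))
(48, np.float64(-0.7), np.float64(1.7), np.float64(0.1))
(52, np.float64(-0.2), np.float64(2.1), np.float64(-0.5))
(56, np.float64(0.3), np.float64(1.8), np.float64(-0.1))
(60, np.float64(0.4), np.float64(2.0), np.float64(-0.8))
(64, np.float64(1.4), np.float64(1.6), np.float64(0.8))
(68, np.float64(-0.8), np.float64(1.1), np.float64(-0.6))
(72, np.float64(0.5), np.float64(1.3), np.float64(-1.9))
(76, np.float64(0.3), np.float64(1.7), np.float64(-1.5))
tool tower [-1.18831377e-04 -4.38220848e-03  2.74825532e-01] t 15.8
```

View pics/f.png

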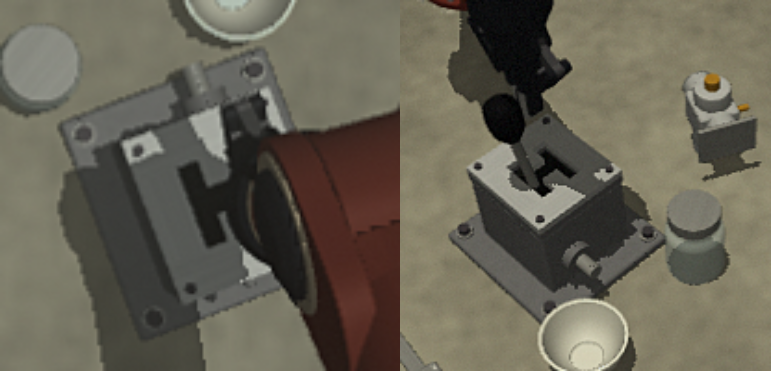

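There's no wall contact yet. I'll continue in small steps until the lane's outer wall is felt.

```bash
python3 - <<'E'
from h import *
f=[];f0=np.array([.0,.1,-.2])
f0=np.zeros(3)
push([0,-.0044],[0,-.012],.275,4.5,f0,step=.0012,v=.03)
E
```

```text
LIMIT
(1, np.float64(-0.1), np.float64(1.0), np.float64(-1.7))
(2, np.float64(-0.4), np.float64(1.5), np.float64(-0.5))
(4, np.float64(-0.7), np.float64(2.5), np.float64(-2.8))
(5, np.float64(0.5), np.float64(1.5), np.float64(-0.9))
(6, np.float64(0.1), np.float64(2.5), np.float64(-0.5))
(7, np.float64(0.3), np.float64(2.9), np.float64(0.4))
(8, np.float64(-0.1), np.float64(4.9), np.float64(-1.7))
tool tower [ 3.61806729e-05 -1.13174595e-02  2.74918156e-01] t 17.65
```

The wall was felt at tool y = −11 mm. I'll back off, go behind the lever, and look.

```bash
python3 - <<'E'
from h import *
arm.line_to(list(W(0,.04,.275)),velocity=.12)
arm.line_to(list(W(0,.06,.36)),velocity=.2)
P=W(-.08,.03,.37); m=best([1,0,0],P); print(m[0],m[2].round(2))
arm.movep(list(P),m[1])
print(Tw(arm.read_tool_pos()),arm.read_time())
look("g")
b=cv2.imread("pics/g_s.png")[170:270,190:290];a=cv2.imread("pics/g_t.png")[225:325,325:425]
cv2.imwrite("pics/g3.png",cv2.resize(np.hstack([a,b]),None,fx=4,fy=4,interpolation=cv2.INTER_CUBIC))
E
```

```text
1.258708209947534 [ 0.35  0.25 -0.28  1.85  0.08  1.05 -1.2 ]
[-0.08004365  0.03001473  0.36921793] 19.9667
```

View pics/g3.png

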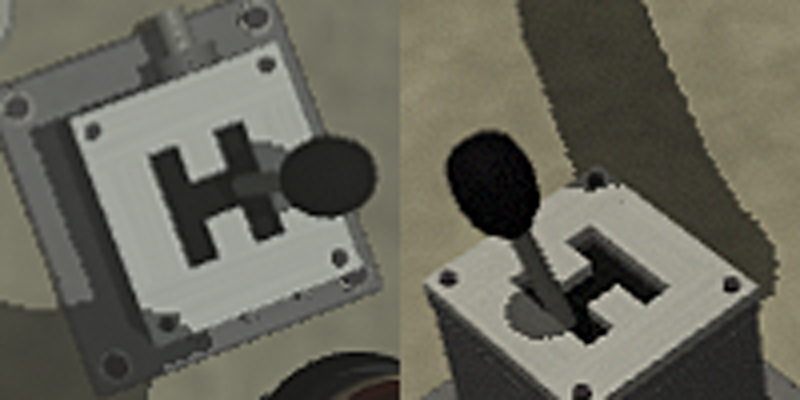

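```bash
python3 - <<'E'
from h import *
knob("g",(394,255,424,285),(195,195,232,240))
E
```

```text
(array([395, 260,  23,  19, 360], dtype=int32), array([406.375     , 268.93055556])) (array([202, 203,  22,  26, 448], dtype=int32), array([212.95535714, 215.71651786]))
K tower [-0.00424711 -0.03735626  0.18954517] 0.19323793325298572 gap 0.0030709790709401385 fore -0.021781778580581817 across 0.19280840826450296
```

The two-view measurement gives across +0.19 and fore −0.02, so the lever is in the right lane, in line with the crossbar and not in the rear slot. Last, the forward push.

```bash
python3 - <<'E'
from h import *
z=.270
arm.line_to(list(W(-.08,-.036,.36)),velocity=.15)
arm.line_to(list(W(-.075,-.036,z)),velocity=.15)
f0=force()
arm.line_to(list(W(-.042,-.036,z)),velocity=.08)
s=push([-.042,-.036],[.010,-.036],z,7,f0)
if s>.0519: push([.010,-.036],[.026,-.036],z,7.5,f0,step=.0015,v=.03)
look("i")
E
```

```text
(4, np.float64(-0.9), np.float64(-0.7), np.float64(1.1))
(8, np.float64(-0.7), np.float64(-0.9), np.float64(-0.4))
(12, np.float64(-1.9), np.float64(-0.9), np.float64(0.9))
(16, np.float64(-2.3), np.float64(-0.6), np.float64(1.5))
(20, np.float64(-2.6), np.float64(-0.7), np.float64(1.3))
(24, np.float64(-1.8), np.float64(-0.9), np.float64(1.5))
(28, np.float64(-2.2), np.float64(-0.6), np.float64(0.5))
(32, np.float64(-2.4), np.float64(-0.7), np.float64(0.2))
(36, np.float64(-2.2), np.float64(-0.9), np.float64(1.3))
(40, np.float64(-2.4), np.float64(0.1), np.float64(0.3))
(44, np.float64(-2.0), np.float64(-0.1), np.float64(0.5))
(48, np.float64(-2.4), np.float64(0.8), np.float64(0.1))
(52, np.float64(-2.7), np.float64(-0.5), np.float64(-0.6))
tool tower [ 0.01036296 -0.03591467  0.2700373 ] t 25.225
LIMIT
(2, np.float64(-1.4), np.float64(0.5), np.float64(-0.0))
(3, np.float64(-1.1), np.float64(0.5), np.float64(-0.4))
(5, np.float64(-1.7), np.float64(0.0), np.float64(-0.3))
(6, np.float64(-2.6), np.float64(0.6), np.float64(0.1))
(8, np.float64(-4.6), np.float64(-1.1), np.float64(0.1))
(9, np.float64(-7.0), np.float64(-0.0), np.float64(1.5))
(10, np.float64(-8.7), np.float64(0.0), np.float64(2.1))
tool tower [ 0.01789306 -0.03626317  0.26960104] t 26.975
```

View pics/i.png

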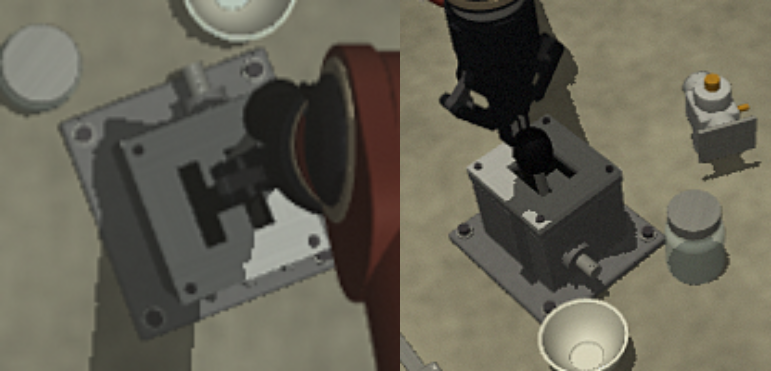

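The end wall was felt at tool x = +18 mm, with the force climbing from 2.5 to 8.7 N. I'll retreat and check.

```bash
python3 - <<'E'
from h import *
arm.line_to(list(W(-.05,-.036,.27)),velocity=.12)
arm.line_to(list(W(-.08,-.036,.37)),velocity=.2)
P=np.array([.30,-.45,.38]); m=best([1,0,0],P); arm.movep(list(P),m[1])
print(arm.read_tool_pos(),arm.read_time(),force())
look("j")
b=cv2.imread("pics/j_s.png")[170:270,190:290];a=cv2.imread("pics/j_t.png")[225:325,325:425]
cv2.imwrite("pics/j3.png",cv2.resize(np.hstack([a,b]),None,fx=4,fy=4,interpolation=cv2.INTER_CUBIC))
cv2.imwrite("pics/j4.png",cv2.resize(np.hstack([cv2.imread("pics/j_t.png"),cv2.imread("pics/j_s.png")]),(800,300)))
E
```

```text
[ 0.3016352  -0.44863312  0.37963676] 29.8083 [0.55006589 0.99378383 0.73449542]
```

View pics/j3.png

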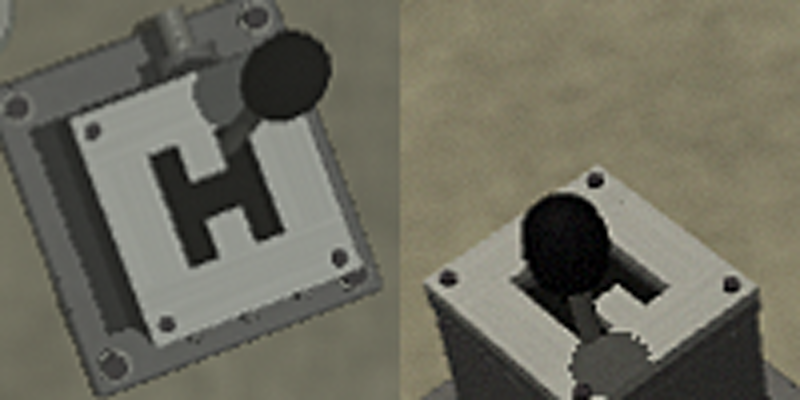

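View pics/j4.png

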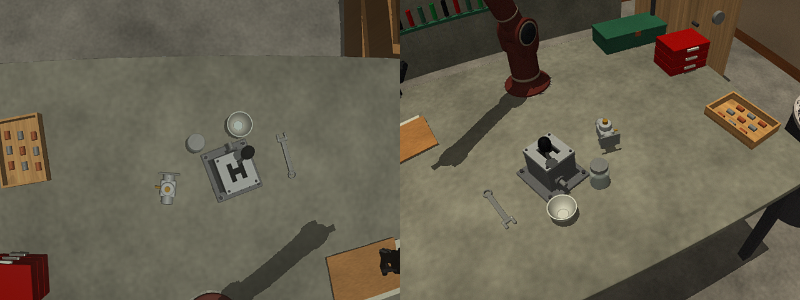

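The lever lies in the front right slot, with the knob at about (396,244) in the top view and (231,231) in the scene view. I'll measure it and check that the bystanders haven't moved.

```bash
python3 - <<'E'
from h import *
knob("j",(380,228,415,258),(218,215,245,248))
K,e=tri(ray("top",(325+285.5/4,225+75/4)),ray("scene",(231.2,230.8)));k=Tw(K)-[0,0,.02];fo=np.arcsin(k[0]/.195)
print(k,np.linalg.norm(k),e,fo,-np.arcsin(k[1]/.195/np.cos(fo)))
r=lambda f,a:np.array([-.195*0+.195*np.sin(f),-.195*np.sin(a)*np.cos(f),.195*np.cos(f)*np.cos(a)+.02])
for f in (.2,.24): print(f,project("top",W(*r(f,.18))),project("scene",W(*r(f,.18))))
a,b=cv2.imread("pics/a_top.png"),cv2.imread("pics/j_t.png")
for n,(x0,y0,x1,y1) in dict(carb=(245,270,290,332),jar=(295,210,330,247),bowl=(360,175,408,222),span=(438,208,476,290)).items():
    print(n,cv2.phaseCorrelate(*(cv2.cvtColor(i[y0:y1,x0:x1],6).astype(np.float64) for i in (a,b))))
E
```

```text
(array([386, 233,  21,  22, 368], dtype=int32), array([395.9375    , 243.72826087])) (array([221, 219,  24,  29, 510], dtype=int32), array([231.52352941, 232.4254902 ]))
K tower [ 0.045042   -0.03696421  0.18238245] 0.191464080972428 gap 0.0020086180403272804 fore 0.23308956508690615 across 0.19608284988578348
[ 0.04485386 -0.03691016  0.18629015] 0.19513648312489795 0.0019425628332653583 0.23209802451758352 0.1957458235839569
0.2 [[396.90573791 247.58175994]] [[230.6079978  227.54839474]]
0.24 [[395.06628874 243.74384382]] [[233.65061576 230.32407495]]
carb ((0.5125662730913731, 0.028217499759659148), 0.9981421013932946)
jar ((0.001818345305835578, -0.03061611914331408), 0.998769888186276)
bowl ((0.0016836110337870025, 0.02276413866976057), 0.9992730248306503)
span ((-0.02347485416835582, -0.009600765722431959), 0.9921743818164288)
```

```bash
python3 - <<'E'
from h import *
for p,q,(x0,y0,x1,y1) in (("a_top","j_t",(245,270,290,332)),("a_scene","j_s",(305,180,360,248)),("a_top","j_t",(295,210,330,247))):
    d=cv2.absdiff(cv2.imread(f"pics/{p}.png"),cv2.imread(f"pics/{q}.png"))[y0:y1,x0:x1].max(2);print(d.mean(),d.max(),(d>25).sum())
E
```

```text
1.5365591397849463 7 0
3.4606951871657756 24 0
1.4602316602316603 4 0
```

The carburettor's pixels are unchanged apart from noise, so its half-pixel shift was a correlation artefact. Handing in.

```bash
python3 - <<'E'
from station import ticket,arm
print(arm.read_time()); print(ticket.finish_job())
E
```

```text
29.9083
the job is handed in; nothing more can be done
None
```

The lever is in third, fully home in the front right-hand slot, and I handed the job in at 29.9 s. With the fingers shut, I pushed it in three moves:
1. Forward to the crossbar.
2. Across until the right-hand lane's outer wall was felt (4.9 N).
3. Forward until the slot's end wall was felt (8.7 N).

**Last checks:**
- **Lever position:** the two views gave fore about 0.233 and across about 0.196, against nominal 0.24 and 0.18. The difference is within the calibration error. The last picture shows the rod in the front right-hand slot.
- **Rear slot:** the lever never entered the rear right-hand slot. At the crossbar, before the last push, fore measured −0.02.
- **Lift:** the knob was 191 to 195 mm from the pivot, against 195 mm at rest, so there was no sign of lift.
- **Other things on the bench:** the jar, bowl and spanner did not move. For the carburettor, an image-shift check read half a pixel, but comparing its pixels directly showed only noise.
- **Robot:** the arm finished clear of everything.

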